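Lock the swivel of the neck-shaping jig

TASK

Lock the swivel of the guitar-neck jig on the bench: with the fingertips, push the slotted disc round (its two upright studs are there for that) until its slot lines up with the steel locking bar, then push the bar from behind, at its upright lug, straight through the disc and fully home against the end of the keeper. Push only: the bar must stay down in its channel and not be lifted, and the other things on the bench are left where they are.

Things in the scene. Friction and masses are not known exactly. Their poses are not given: they have to be found in the camera images.
- jig: Fixed jig base: dark steel plate 360 x 140 mm, 12 mm thick, x from -255 to +105 mm. Origin: on the bench surface straight below the disc's axis; x is the way the bar is pushed, z up. Wooden guides on it reach 24 mm above the bench: an open-topped straight channel 19 mm wide on the x axis, x = -250 to -60 mm, and the keeper beyond the disc.
- keeper (a point): Foot of the keeper's closed end wall, 81 mm along the jig's x from the disc's axis, 12 mm above the bench; axes as the jig's. The keeper is an open-topped wooden pocket 22 mm wide with a flared mouth about 60 mm from the disc's axis; the end wall stops the bar's nose.
- swivel (a joint): Angle of the slotted disc on its upright axis, rad, positive counter-clockwise from above. The slot lines up with the bar at 0 and equally at pi (the disc is the same either way round). Starts between 0.7 and 2.44, turns either way beyond both, stays where it is left: friction 0.09 N m, some 2.3 N at a stud.
- slot (a point): Centre of the disc's top, 30 mm above the bench; x along the slot, z up. Aluminium disc 110 mm across, 12 to 30 mm above the bench. A slot 24 mm wide goes through its thickness and right across, leaving two half-moons; a flat strap 24 x 104 mm, 4 mm thick (top at 34 mm), bridges them at right angles to the slot; the bar passes under it.
- stud_a (a point): Centre of the top of one of the disc's two upright round steel studs, 14 mm in diameter, standing on the strap from 34 to 70 mm above the bench, 40 mm from the disc's axis on the slot's own +y side.
- stud_b (a point): The same for the other stud, 40 mm from the disc's axis on the slot's own -y side.
- bar: Loose steel locking bar flat in the channel: 160 x 16 x 14 mm, 0.26 to 0.42 kg, nose rounded. Origin: centre of its underside, 12 mm above the bench; x along the bar, nose tip at +80 mm, rear at -80 mm. Starts 146 to 158 mm behind the disc's axis; fully home, its origin is about on that axis (jig x = +1 mm). The nose turns the disc a few degrees if the slot is slightly off.
- lug (a point): Middle of the rear face of the bar's upright lug, the face to push: 80 mm behind the bar's origin, 44 mm above the bench. The lug is 14 mm long, 16 mm wide and stands 26 to 62 mm above the bench, over the guides. Pushed at any height it keeps the bar flat; sliding takes a few newtons at most.
- sand_block: Bystander: cork sanding block 100 x 55 x 36 mm beside the jig's robot side; origin under its centre.
- offcut: Bystander: flat wooden headstock offcut, about 170 x 70 x 20 mm, beside the jig's far side; origin on its underside.
- wax_tin: Bystander: round steel tin, 60 mm across, 40 mm high, beside the jig's far side near the disc; origin under its centre.
- screwdriver: Bystander: screwdriver lying on the left of the bench; origin on its underside.
- mug: Bystander: white mug, 80 mm across, 90 mm high, on the right; origin under its centre.
- glue: Bystander: white glue bottle, 60 mm across, 150 mm high, on the left; origin under its centre.
- wrench: Bystander: wrench lying on the right; origin on its underside.
There are look-alikes about, which are no part of the job. Leave any blue or turquoise look-alike of the bar alone.

How it is judged:
By the outcome, as a careful person would: the job done as asked, in the order asked, and still so for the second after the job is handed in, with the robot touching nothing.
It also fails if it takes over 58 s, if anything falls off the work surface, if the arm or the gripper's body presses on something with over 40 N, if the wrist force passes 120 N, or if a joint passes its speed limit or range.

ROBOT

A 6-joint arm with a two-finger parallel gripper is mounted at the origin on the work surface. World frame = base frame: x ahead of the robot, y to its left, z up, the work surface at z = 0. Lengths are in m, angles in rad, forces in N, time in s.
With the tool pointing down it reaches from about 0.425 to 0.95 m from the base axis. Payload 14.7 kg.
Tool frame: the origin (TCP) lies on the centre line of the jaws, within the pads' length; the fingertips stand 22 mm ahead of it and the grasp point (between the pads) lies 3 mm ahead of it (env.tip_reach is the distance from the TCP to the fingertips, in m); z points along the fingers, y is the direction in which the jaws open and shut (so a half turn about z gives the same grasp; the last joint's range is limited). The gripper opens to 85 mm and grips with 20 to 120 N. Pads are 22 mm wide; open, the fingers measure 114 mm over their backs; the gripper's body (76 mm by 85 mm) begins 54 mm behind the grasp point. The pads swing forward as they close: fully open they stand 13 mm farther back than shut.
Start: joints at [1.081, 0.48, 1.596, -0, 1.065, -0.047], TCP at [0.278, 0.587, 0.253] pointing down, gripper open.
Joint ranges: [-2.75, 2.75], [-0.82, 2.05], [0.23, 2.67], [-1.56, 4.7], [0.09, 2.69], [-2.92, 2.92]. Speed limits (rad/s): [1.89, 1.89, 2.39, 3.01, 3.01, 3.01].

INTERFACE

Orientations are given as a unit quaternion [x, y, z, w].
In Python, from rig import env gives the robot as it stands. The module is installed in compiled form; this text tells all that it offers.
- The arm moves only by the shell command python3 -m inch 'ROWS' [OPENING] [FORCE]. ROWS is JSON, a list of rows, each a list of 2 entries, a list of its own where there are three numbers: the shift along the tool's x, y, z as a fraction of full scale, then the turn, a rotation vector about the tool's x, y, z as a fraction of full scale. In form: [[[dx, dy, dz], [ax, ay, az]], ...]. A call has 1 to 5 rows; each row is the pose to reach, as a shift and turn from the pose commanded when the call began, along the tool's axes at that moment, turning the shorter way round; what a row does not reach only later rows make up. Full scale, the value 1, is 1 m for a shift and 360 degrees for a turn. A row lasts 1/12 s, in which the tool goes at most 41.7 mm and 7.16 degrees, less where a joint would pass 70% of its speed; a pose out of reach is approached as far as the arm can. A call with a number of a shift or a turn outside -1 to 1 is refused whole. A call with a gripper value outside its range is refused whole. OPENING is the gripper command: -1 is shut, 1 is fully open, values between are in proportion, set as the call begins (- or left out, the last holds). The fingers move at their own pace and stop on an object; FORCE is the grip in N (left out, the last holds). Time passes only in rows, so rows that repeat a pose let the fingers close. It gives the time, the measured TCP pose, the force and the opening at its end, in the units of the state.
- env.get_state(): the state, without advancing time (a new reading comes with each control period).
- env.snapshot(name): name is "side" or "top"; returns the picture (480x640x3 uint8, blue, green, red); there is no depth.
- env.camera_info(name): a dict with "camera_matrix" (3x3 intrinsics, pixels), "k1" (the pictures are not rectified: a ray, as slopes to the right and down, at radius r is drawn at 1 + k1 r^2 times it, then the intrinsics apply), "rvec" (rotation vector, rad) and "tvec" (3), from world to camera coordinates, as OpenCV has them. Camera axes: x right, y down, z forward; pixel columns grow to the right and rows downward; lengths in m; the calibration is good to about 2 mm. A picture is of the moment at which its call begins. camera_info takes no time and is no camera call.
- env.close_job(): hands the job in, once; it reports no verdict.
The state is a dict: "time": time; "joints": joint angles; "qvel": joint speeds; "effort": joint torques, N m; "position": TCP position; "orientation": TCP orientation; "force": force on the tool from outside, world axes, zero at the start; "moment": the same for the moment, N m; "finger_gap": finger opening in m.
Only numpy, scipy, OpenCV 4.12 (cv2) and the standard library are available. Lean on these libraries where they do the work, as an engineer would, in place of code of your own. Each camera call takes 0.05 s, during which the arm holds its last target. There are 200 camera calls.

## Working session

There is one attempt and no reset: what is moved stays moved. The work goes in short steps, Python scripts to look and compute and a shell command to move; the robot and the scene stay as the last step left them, time stands still between calls to the robot, and variables do not carry over. Pictures are saved under pics/ and viewed, about 8 in all and at most 12, crops included, and the job is handed in when it is done.

```bash
mkdir -p pics
cat > h.py <<'E'
import numpy as np,cv2
from rig import env
def px2w(name,u,v,z):
    c=env.camera_info(name);K=np.array(c["camera_matrix"],float);R=cv2.Rodrigues(np.array(c["rvec"],float))[0];t=np.array(c["tvec"],float).ravel()
    d=np.array([(u-K[0,2])/K[0,0],(v-K[1,2])/K[1,1]]);s=d.copy()
    for _ in range(30): s=d/(1+c["k1"]*(s@s))
    o=-R.T@t;r=R.T@np.array([s[0],s[1],1]);return o+r*(z-o[2])/r[2]
def w2px(name,p):
    c=env.camera_info(name);K=np.array(c["camera_matrix"],float);R=cv2.Rodrigues(np.array(c["rvec"],float))[0]
    q=R@np.array(p)+np.array(c["tvec"],float).ravel();s=q[:2]/q[2];s=s*(1+c["k1"]*(s@s));return K[:2,:2]@s+K[:2,2]
def snap(name,f,crop=None,k=1):
    im=env.snapshot(name)
    if crop: im=im[crop[1]:crop[3],crop[0]:crop[2]]
    if k!=1: im=cv2.resize(im,None,fx=k,fy=k,interpolation=cv2.INTER_CUBIC)
    cv2.imwrite('pics/'+f,im)
E
python3 -c "
from h import *
snap('top','t1.png');snap('side','s1.png');print(env.get_state())
for n in('top','side'):print(env.camera_info(n))"
```

```text
{'time': 0.1, 'joints': array([ 1.08139928e+00,  4.80766539e-01,  1.59681329e+00,  9.88548397e-06,
        1.06509978e+00, -4.66268714e-02]), 'qvel': array([ 0.00041303, -0.00169344, -0.00316749, -0.00140052, -0.00153726,
        0.00131312]), 'effort': array([ 1.98811881e-04, -9.52247930e+01, -4.31037676e+01, -3.13813462e-04,
        5.41173737e-03,  3.95360757e-05]), 'position': array([0.27831957, 0.58701575, 0.25273733]), 'orientation': array([ 2.19583421e-01,  9.75593576e-01, -5.22933031e-04, -1.48090176e-04]), 'force': array([ 0.31508696, -0.18209769,  0.11728551]), 'moment': array([-0.0223608 ,  0.01358474, -0.024074  ]), 'finger_gap': 0.08553308590696215}
{'camera_matrix': array([[523.98490852,   0.        , 321.86494487],
       [  0.        , 523.98490852, 247.51432068],
       [  0.        ,   0.        ,   1.        ]]), 'k1': -0.04793982943881223, 'rvec': array([ 2.19611285, -2.13898888,  0.0805008 ]), 'tvec': array([-0.02389856,  0.53521157,  1.09387529])}
{'camera_matrix': array([[515.55346965,   0.        , 323.31176915],
       [  0.        , 515.55346965, 240.61184222],
       [  0.        ,   0.        ,   1.        ]]), 'k1': -0.07433387415721936, 'rvec': array([ 2.29289395, -0.89069163,  0.33103957]), 'tvec': array([-0.42392061,  0.33147128,  1.12099581])}
```

View pics/t1.png

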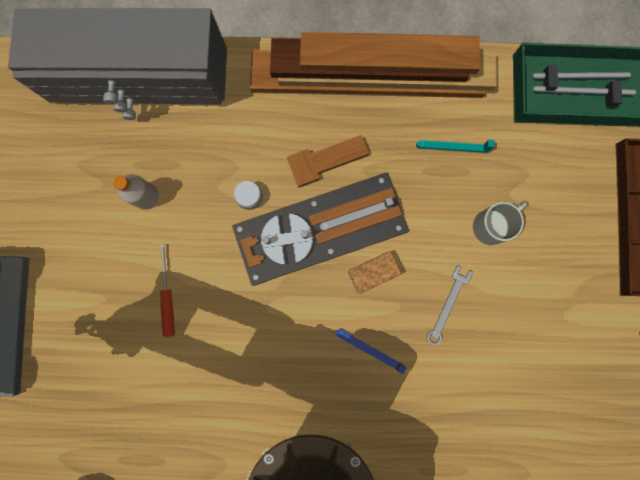

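View pics/s1.png

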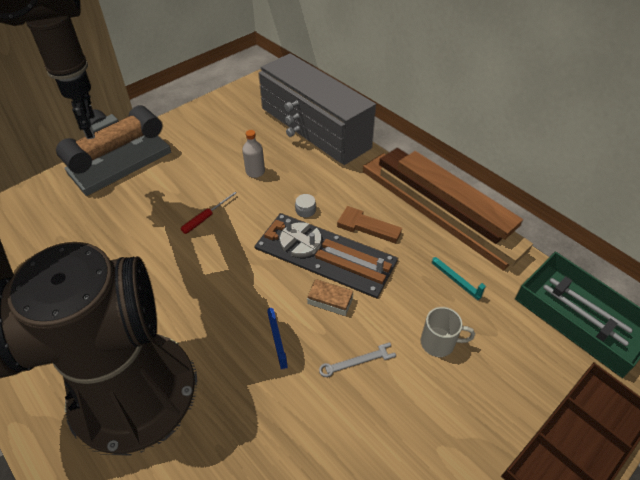

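Top view: the jig runs from (245,255) to (400,205), with the disc at about (286,239), the bar at about (355,214), and its lug near (390,207). I'll enlarge that area.

```bash
python3 -c "
from h import *
snap('top','t2.png',(225,165,415,290),4.2)"
```

```text
(no output)
```

View pics/t2.png

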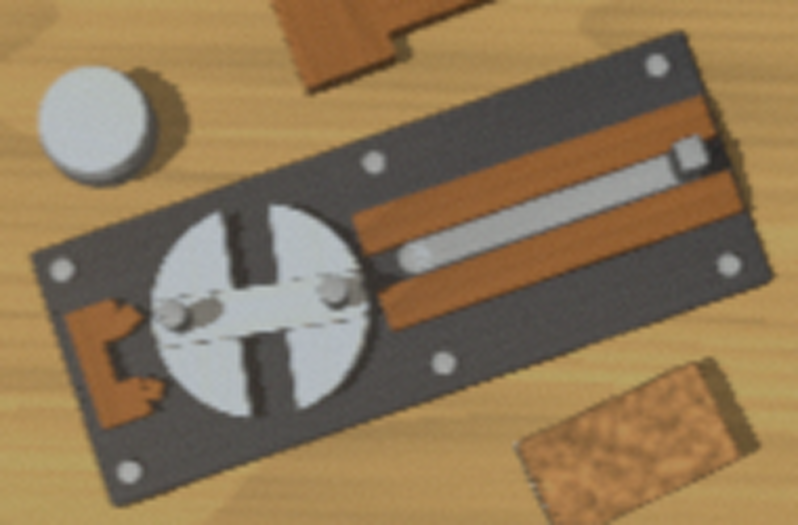

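```bash
cat > m.py <<'E'
from h import *
P=lambda x,y,z:px2w('top',(x+.5)/4.2-.5+225,(y+.5)/4.2-.5+165,z)
C=[P(*c,.012) for c in((33,254),(683,32),(773,275),(117,505))]
print('corners',np.round(C,4)); 
ax=((C[0]-C[1])+(C[3]-C[2]));ax/=np.linalg.norm(ax);a=np.arctan2(ax[1],ax[0]);ay=np.array([-ax[1],ax[0],0])
ctr=np.mean(C,0);o=ctr+.075*ax;print('L',np.linalg.norm(C[0]-C[1]),np.linalg.norm(C[1]-C[2]),'yaw',np.degrees(a),'origin',o)
A=P(173,312,.07);B=P(333,288,.07);L=P(691,151,.062);N=P(400,257,.026)
J=lambda p:np.round([(p-o)@ax*1e3,(p-o)@ay*1e3],1)
print('A',A,J(A),'B',B,J(B),'mid',J((A+B)/2),np.linalg.norm(A-B));d=A-B
D=P(261,311,.03);print('disc',D,J(D))
print('studline in jig deg',np.degrees(np.arctan2(d@ay,d@ax)))
print('lug top ctr',L,J(L),'nose',J(N))
E
python3 m.py
```

```text
corners [[ 0.5807  0.186   0.012 ]
 [ 0.7055 -0.1479  0.012 ]
 [ 0.5793 -0.1961  0.012 ]
 [ 0.4524  0.1373  0.012 ]]
L 0.3564543984784461 0.1350175132103446 yaw 110.6730927394672 origin [0.55297422 0.06500586 0.012     ]
A [0.54629316 0.1049444  0.07      ] [39.7 -7.8] B [0.56005943 0.02706146 0.07      ] [-38.    6.8] mid [ 0.9 -0.5] 0.07909021294237281
disc [0.55209166 0.06529409 0.03      ] [0.6 0.7]
studline in jig deg -10.649262871628798
lug top ctr [ 0.63363267 -0.14742803  0.062     ] [-227.2   -0.5] nose [-75.   -2.6]
```

```bash
cat >> h.py <<'E'
from scipy.spatial.transform import Rotation as Ro
O=np.array([.5527,.0650]);YAW=np.radians(110.7)
X=np.array([np.cos(YAW),np.sin(YAW)]);Y=np.array([-X[1],X[0]])
def jig(p): p=np.array(p)[:2]-O; return np.round([p@X*1e3,p@Y*1e3],1)
def go(pts):  # pts: (jigx mm, jigy mm, tcp z m): shifts from present pose in tool axes (m)
    s=env.get_state();R=Ro.from_quat(s['orientation'])
    print('now',jig(s['position']),s['position'].round(4),'F',s['force'].round(1),'t',s['time'])
    for x,y,z in pts:
        w=np.r_[O+X*x/1e3+Y*y/1e3,z];print((x,y,z),w.round(3),'->',R.inv().apply(w-s['position']).round(4))
E
python3 -c "
from h import *
print(env.tip_reach)
n=-Ro.from_quat(env.get_state()['orientation']).as_matrix()[:2,0];n=np.array([n@X,n@Y]);print(n)
go([(62,14,.2),(62,14,.064)])
p0=np.array([62,14])
"
```

```text
0.022
[-0.72021691 -0.69374894]
now [585.3  72.1] [0.2783 0.5871 0.2528] F [ 0.2 -0.4  0.3] t 0.15
(62, 14, 0.2) [0.518 0.118 0.2  ] -> [-0.4172 -0.3212  0.0531]
(62, 14, 0.064) [0.518 0.118 0.064] -> [-0.4172 -0.3211  0.1891]
```

```bash
python3 -m inch '[[[-0.033,-0.025,0],[0,0,0]],[[-0.066,-0.05,0],[0,0,0]],[[-0.099,-0.075,0],[0,0,0]],[[-0.132,-0.1,0],[0,0,0]],[[-0.165,-0.125,0],[0,0,0]]]' -1 40
python3 -m inch '[[[-0.033,-0.025,0],[0,0,0]],[[-0.066,-0.05,0],[0,0,0]],[[-0.099,-0.075,0],[0,0,0]],[[-0.132,-0.1,0],[0,0,0]],[[-0.165,-0.125,0],[0,0,0]]]'
python3 -m inch '[[[-0.03,-0.025,0],[0,0,0]],[[-0.06,-0.05,0.02],[0,0,0]],[[-0.087,-0.071,0.053],[0,0,0]],[[-0.087,-0.071,0.053],[0,0,0]],[[-0.087,-0.071,0.053],[0,0,0]]]'
python3 -c "
from h import *
go([(62,14,.2),(62,14,.064)]);print(env.get_state()['finger_gap'])"
```

```text
time: 0.57
position: [0.3743, 0.4019, 0.2531]
orientation: [0.219, 0.976, -0.0, -0.0]
force: [1.1, 1.0, 1.0]
finger_gap: 0.0252
time: 0.98
position: [0.47, 0.2181, 0.2534]
orientation: [0.22, 0.976, 0.0, 0.0]
force: [1.1, 1.2, -1.2]
finger_gap: -0.0
time: 1.4
position: [0.5172, 0.1166, 0.1984]
orientation: [0.221, 0.975, -0.001, -0.002]
force: [-0.1, -0.5, 0.2]
finger_gap: 0.0001
now [60.8 15. ] [0.5172 0.1166 0.1984] F [-0.1 -0.5  0.2] t 1.4
(62, 14, 0.2) [0.518 0.118 0.2  ] -> [ 0.0002  0.0015 -0.0016]
(62, 14, 0.064) [0.518 0.118 0.064] -> [-0.0002  0.0018  0.1344]
0.00014466441648880495
```

```bash
python3 -m inch '[[[0,0.002,0.035],[0,0,0]],[[0,0.002,0.07],[0,0,0]],[[0,0.002,0.105],[0,0,0]],[[0,0.002,0.134],[0,0,0]],[[0,0.002,0.134],[0,0,0]]]'
python3 -c "
from h import *
n=-Ro.from_quat(env.get_state()['orientation']).as_matrix()[:2,0];n=np.array([n@X,n@Y])
go([(*(40*np.array([np.cos(np.radians(t)),np.sin(np.radians(t))])-18*n).round(1),.064) for t in(-10,-20,-30,-40,-50,-60,-70,-80,-85,-90)])
snap('top','t3.png',(225,165,415,290),4.2)"
```

```text
time: 1.82
position: [0.5157, 0.1212, 0.0626]
orientation: [0.219, 0.976, -0.001, -0.003]
force: [-2.3, -1.6, -0.3]
finger_gap: 0.0004
now [65.6 14.8] [0.5157 0.1212 0.0626] F [-2.3 -1.6 -0.3] t 1.8167
(np.float64(52.3), np.float64(5.6), 0.064) [0.529 0.112 0.064] -> [-0.0159 -0.0027 -0.0014]
(np.float64(50.5), np.float64(-1.2), 0.064) [0.536 0.113 0.064] -> [-0.022   0.001  -0.0015]
(np.float64(47.6), np.float64(-7.5), 0.064) [0.543 0.112 0.064] -> [-0.0284  0.0035 -0.0015]
(np.float64(43.6), np.float64(-13.2), 0.064) [0.55  0.11  0.064] -> [-0.0353  0.0048 -0.0016]
(np.float64(38.7), np.float64(-18.1), 0.064) [0.556 0.108 0.064] -> [-0.0422  0.0049 -0.0016]
(np.float64(33.0), np.float64(-22.1), 0.064) [0.562 0.104 0.064] -> [-0.0491  0.0039 -0.0016]
(np.float64(26.6), np.float64(-25.1), 0.064) [0.567 0.099 0.064] -> [-0.0558  0.0016 -0.0017]
(np.float64(19.9), np.float64(-26.9), 0.064) [0.571 0.093 0.064] -> [-0.0618 -0.0018 -0.0017]
(np.float64(16.4), np.float64(-27.3), 0.064) [0.572 0.09  0.064] -> [-0.0646 -0.0039 -0.0017]
(np.float64(13.0), np.float64(-27.5), 0.064) [0.574 0.087 0.064] -> [-0.0672 -0.0061 -0.0017]
```

View pics/t3.png

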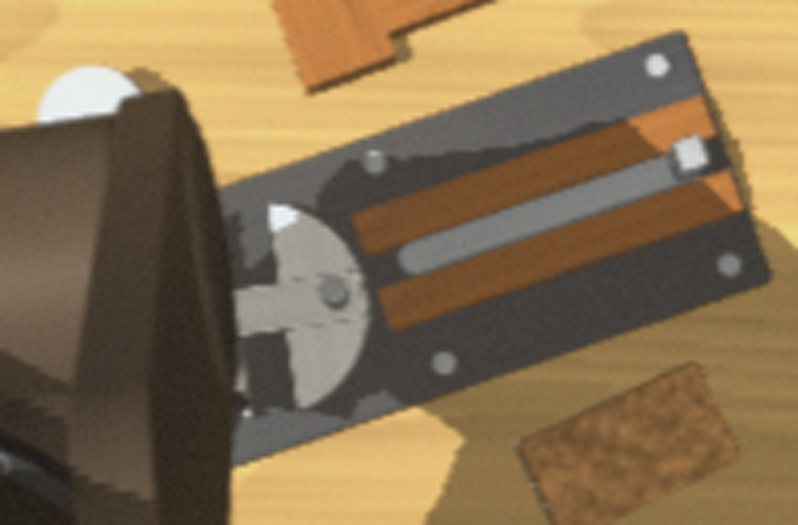

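The disc is unchanged, and the gripper hides stud A, as expected. I'll let the arm settle before working out the arc.

```bash
python3 -m inch '[[[0,0,0],[0,0,0]],[[0,0,0],[0,0,0]],[[0,0,0],[0,0,0]]]'
python3 -c "
from h import *
n=-Ro.from_quat(env.get_state()['orientation']).as_matrix()[:2,0];n=np.array([n@X,n@Y])
go([(*(40*np.array([np.cos(np.radians(t)),np.sin(np.radians(t))])-18*n).round(1),.064) for t in(-10,-20,-30,-40,-50,-60,-70,-80,-85,-90)])"
```

```text
time: 2.12
position: [0.5198, 0.121, 0.0684]
orientation: [0.219, 0.976, 0.001, 0.001]
force: [0.1, 0.0, 0.6]
finger_gap: -0.0001
now [64.  10.9] [0.5198 0.121  0.0684] F [0.1 0.  0.6] t 2.1167
(np.float64(52.4), np.float64(5.5), 0.064) [0.529 0.112 0.064] -> [-0.0121 -0.0041  0.0044]
(np.float64(50.5), np.float64(-1.2), 0.064) [0.536 0.113 0.064] -> [-0.0181 -0.0006  0.0044]
(np.float64(47.6), np.float64(-7.5), 0.064) [0.543 0.112 0.064] -> [-0.0246  0.0019  0.0045]
(np.float64(43.6), np.float64(-13.2), 0.064) [0.55  0.11  0.064] -> [-0.0314  0.0032  0.0045]
(np.float64(38.7), np.float64(-18.1), 0.064) [0.556 0.108 0.064] -> [-0.0383  0.0034  0.0045]
(np.float64(33.0), np.float64(-22.1), 0.064) [0.562 0.104 0.064] -> [-0.0452  0.0023  0.0045]
(np.float64(26.6), np.float64(-25.1), 0.064) [0.567 0.099 0.064] -> [-0.0519  0.      0.0045]
(np.float64(19.9), np.float64(-26.9), 0.064) [0.571 0.093 0.064] -> [-0.058  -0.0033  0.0045]
(np.float64(16.4), np.float64(-27.4), 0.064) [0.573 0.09  0.064] -> [-0.0608 -0.0054  0.0045]
(np.float64(13.0), np.float64(-27.5), 0.064) [0.574 0.087 0.064] -> [-0.0634 -0.0077  0.0045]
```

```bash
python3 -m inch '[[[-0.006,-0.003,0.002],[0,0,0]],[[-0.012,-0.004,0.004],[0,0,0]],[[-0.018,-0.001,0.004],[0,0,0]],[[-0.0245,0.002,0.004],[0,0,0]],[[-0.0245,0.002,0.004],[0,0,0]]]'
python3 -c "
from h import *
n=-Ro.from_quat(env.get_state()['orientation']).as_matrix()[:2,0];n=np.array([n@X,n@Y])
go([(*(40*np.array([np.cos(np.radians(t)),np.sin(np.radians(t))])-18*n).round(1),.064) for t in(-20,-30,-40,-50,-60,-70,-80,-85,-90)])"
```

```text
time: 2.53
position: [0.5432, 0.1115, 0.0626]
orientation: [0.22, 0.976, 0.0, 0.001]
force: [0.4, 0.1, -0.2]
finger_gap: 0.0003
now [46.8 -7.6] [0.5432 0.1115 0.0626] F [ 0.4  0.1 -0.2] t 2.5333
(np.float64(50.6), np.float64(-1.2), 0.064) [0.536 0.113 0.064] -> [ 0.0071 -0.002  -0.0014]
(np.float64(47.6), np.float64(-7.5), 0.064) [0.543 0.112 0.064] -> [ 0.0006  0.0005 -0.0014]
(np.float64(43.6), np.float64(-13.2), 0.064) [0.55  0.11  0.064] -> [-0.0062  0.0018 -0.0014]
(np.float64(38.7), np.float64(-18.2), 0.064) [0.556 0.108 0.064] -> [-0.0132  0.002  -0.0014]
(np.float64(33.0), np.float64(-22.2), 0.064) [0.562 0.104 0.064] -> [-0.0201  0.0009 -0.0014]
(np.float64(26.7), np.float64(-25.1), 0.064) [0.567 0.099 0.064] -> [-0.0267 -0.0013 -0.0014]
(np.float64(19.9), np.float64(-26.9), 0.064) [0.571 0.093 0.064] -> [-0.0328 -0.0047 -0.0014]
(np.float64(16.5), np.float64(-27.4), 0.064) [0.572 0.09  0.064] -> [-0.0356 -0.0067 -0.0014]
(np.float64(13.0), np.float64(-27.5), 0.064) [0.574 0.087 0.064] -> [-0.0382 -0.0091 -0.0014]
```

```bash
python3 -m inch '[[[-0.006,0.0015,-0.001],[0,0,0]],[[-0.013,0.002,-0.001],[0,0,0]],[[-0.02,0.001,-0.001],[0,0,0]],[[-0.02,0.001,-0.001],[0,0,0]]]'
python3 -c "
from h import *
n=-Ro.from_quat(env.get_state()['orientation']).as_matrix()[:2,0];n=np.array([n@X,n@Y])
go([(*(40*np.array([np.cos(np.radians(t)),np.sin(np.radians(t))])-18*n).round(1),.064) for t in(-60,-70,-80,-85,-90)])
snap('side','s2.png',(245,170,415,300),4.5)"
```

```text
time: 2.87
position: [0.5612, 0.1034, 0.0634]
orientation: [0.22, 0.976, 0.0, 0.0]
force: [0.2, -0.3, 0.2]
finger_gap: 0.0002
now [ 32.9 -21.6] [0.5612 0.1034 0.0634] F [ 0.2 -0.3  0.2] t 2.8667
(np.float64(33.0), np.float64(-22.2), 0.064) [0.562 0.104 0.064] -> [-0.0004  0.0005 -0.0006]
(np.float64(26.6), np.float64(-25.1), 0.064) [0.567 0.099 0.064] -> [-0.007  -0.0018 -0.0006]
(np.float64(19.9), np.float64(-26.9), 0.064) [0.571 0.093 0.064] -> [-0.0131 -0.0052 -0.0006]
(np.float64(16.5), np.float64(-27.4), 0.064) [0.572 0.09  0.064] -> [-0.0159 -0.0072 -0.0006]
(np.float64(13.0), np.float64(-27.5), 0.064) [0.574 0.087 0.064] -> [-0.0185 -0.0096 -0.0006]
```

View pics/s2.png

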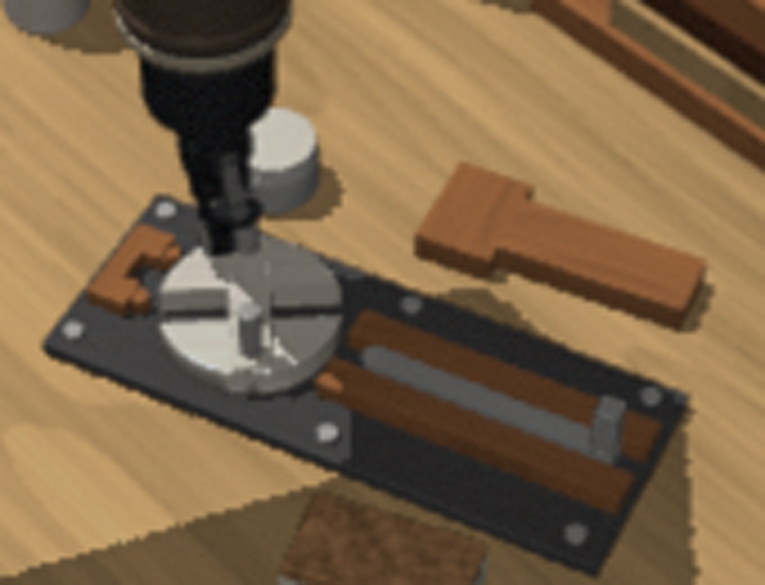

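The disc has turned most of the way. The near stud is at crop (250,325) and the fingers are pushing the far stud at (240,235). I'll finish the arc to about -90°.

```bash
python3 -m inch '[[[-0.007,-0.002,-0.0005],[0,0,0]],[[-0.013,-0.005,-0.0005],[0,0,0]],[[-0.016,-0.0072,-0.0005],[0,0,0]],[[-0.0185,-0.0095,-0.0005],[0,0,0]],[[-0.0185,-0.0095,-0.0005],[0,0,0]]]'
python3 -m inch '[[[0,0,0],[0,0,0]],[[0,0,0],[0,0,0]]]'
python3 -c "
from h import *
go([(13,-27.5,.064),(43,-27,.064),(43,-27,.12)])"
```

```text
time: 3.33
position: [0.5728, 0.087, 0.0638]
orientation: [0.22, 0.976, -0.0, 0.0]
force: [-0.5, 0.3, 0.1]
finger_gap: -0.0
time: 3.5
position: [0.5727, 0.0875, 0.0638]
orientation: [0.22, 0.976, -0.0, 0.0]
force: [-0.5, -0.0, -0.5]
finger_gap: -0.0002
now [ 14.  -26.7] [0.5727 0.0875 0.0638] F [-0.5 -0.  -0.5] t 3.5
(13, -27.5, 0.064) [0.574 0.087 0.064] -> [-0.0013 -0.0001 -0.0002]
(43, -27, 0.064) [0.563 0.115 0.064] -> [ 0.0207  0.0204 -0.0002]
(43, -27, 0.12) [0.563 0.115 0.12 ] -> [ 0.0207  0.0204 -0.0562]
```

```bash
python3 -m inch '[[[0.01,0.01,0],[0,0,0]],[[0.02,0.02,0],[0,0,0]],[[0.02,0.02,-0.04],[0,0,0]],[[0.02,0.02,-0.08],[0,0,0]],[[0.02,0.02,-0.1],[0,0,0]]]'
python3 -c "
from h import *
go([(-275,0,.16),(-275,0,.06)])"
```

```text
time: 3.92
position: [0.5636, 0.116, 0.1673]
orientation: [0.219, 0.976, 0.001, 0.001]
force: [1.4, 1.2, -0.0]
finger_gap: -0.0
now [ 43.8 -28.2] [0.5636 0.116  0.1673] F [ 1.4  1.2 -0. ] t 3.9167
(-275, 0, 0.16) [ 0.65  -0.192  0.16 ] -> [-0.2097 -0.2418  0.0073]
(-275, 0, 0.06) [ 0.65  -0.192  0.06 ] -> [-0.2095 -0.242   0.1073]
```

```bash
python3 -m inch '[[[-0.022,-0.025,0],[0,0,0.018]],[[-0.044,-0.05,0],[0,0,0.036]],[[-0.066,-0.075,0],[0,0,0.054]],[[-0.088,-0.1,0],[0,0,0.072]],[[-0.11,-0.125,0],[0,0,0.09]]]'
python3 -c "
from h import *
go([(-275,0,.16)]);print(Ro.from_quat(env.get_state()['orientation']).as_matrix()[:,0])"
```

```text
time: 4.33
position: [0.6091, -0.0458, 0.164]
orientation: [0.485, 0.875, 0.0, 0.0]
force: [0.3, -0.6, -0.5]
finger_gap: 0.0
now [-123.5  -13.6] [ 0.6091 -0.0458  0.164 ] F [ 0.3 -0.6 -0.5] t 4.3333
(-275, 0, 0.16) [ 0.65  -0.192  0.16 ] -> [-0.1459 -0.0429  0.0039]
[-5.29620935e-01  8.48234439e-01  2.91157907e-05]
```

```bash
python3 -m inch '[[[-0.036,-0.0107,0],[0,0,0.016]],[[-0.072,-0.0215,0],[0,0,0.031]],[[-0.109,-0.032,0],[0,0,0.031]],[[-0.146,-0.043,0],[0,0,0.031]],[[-0.146,-0.043,0],[0,0,0.031]]]'
python3 -m inch '[[[0,0,0],[0,0,0]],[[0,0,0],[0,0,0]]]'
python3 -c "
from h import *
go([(-275,0,.16),(-275,0,.06)]);print(Ro.from_quat(env.get_state()['orientation']).as_matrix()[:,0])
snap('top','t4.png',(225,165,415,290),4.2)"
```

```text
time: 4.75
position: [0.6524, -0.1972, 0.1638]
orientation: [0.567, 0.824, -0.0, 0.001]
force: [-1.1, 0.0, -0.2]
finger_gap: 0.0001
time: 4.92
position: [0.6502, -0.1909, 0.1634]
orientation: [0.566, 0.825, -0.0, -0.001]
force: [0.4, 0.5, 0.1]
finger_gap: -0.0
now [-273.8   -0.7] [ 0.6502 -0.1909  0.1634] F [0.4 0.5 0.1] t 4.9167
(-275, 0, 0.16) [ 0.65  -0.192  0.16 ] -> [-0.0011 -0.0007  0.0034]
(-275, 0, 0.06) [ 0.65  -0.192  0.06 ] -> [-0.0012 -0.0006  0.1034]
[-0.35963303  0.93309333  0.00096296]
```

View pics/t4.png

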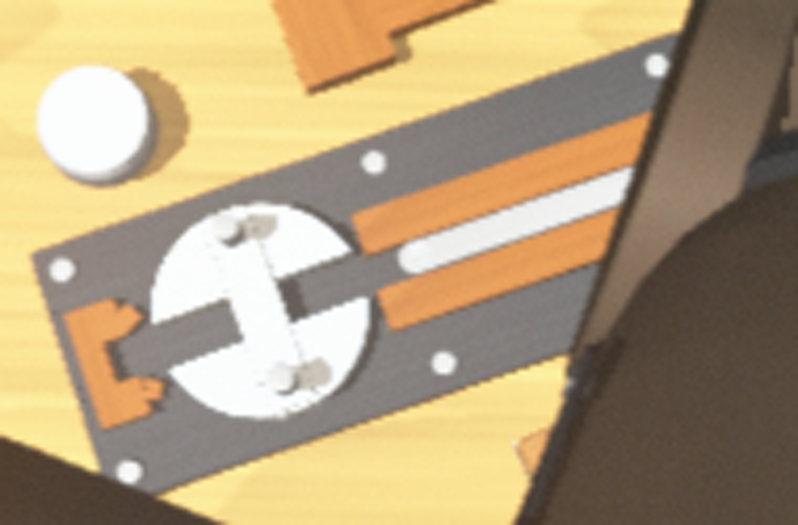

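The slot now looks in line with the channel. The studs are at crop (228,230) and (281,376), so I'll check the angle and descend behind the lug.

```bash
python3 -c "
from h import *
P=lambda x,y,z:px2w('top',(x+.5)/4.2-.5+225,(y+.5)/4.2-.5+165,z)
A=P(228,229,.07);B=P(281,375,.07);print(jig(A),jig(B))"
python3 -m inch '[[[-0.001,-0.0005,0.03],[0,0,0]],[[-0.001,-0.0005,0.06],[0,0,0]],[[-0.001,-0.0005,0.09],[0,0,0]],[[-0.001,-0.0005,0.103],[0,0,0]],[[-0.001,-0.0005,0.103],[0,0,0]]]'
python3 -m inch '[[[0,0,0],[0,0,0]],[[0,0,0],[0,0,0]]]'
python3 -c "
from h import *
go([(-275,0,.062),(-247,0,.062),(-235,0,.062),(-91,0,.062)])"
```

```text
[  1.1 -38. ] [-0.3 38.5]
time: 5.38
position: [0.6484, -0.1912, 0.0579]
orientation: [0.565, 0.825, -0.001, -0.003]
force: [-0.5, -0.4, 0.5]
finger_gap: 0.0003
time: 5.55
position: [0.6515, -0.1932, 0.0625]
orientation: [0.566, 0.825, 0.0, 0.001]
force: [-0.1, 0.2, 0.2]
finger_gap: -0.0
now [-276.4   -1.1] [ 0.6515 -0.1932  0.0625] F [-0.1  0.2  0.2] t 5.55
(-275, 0, 0.062) [ 0.65  -0.192  0.062] -> [ 0.0014 -0.0011  0.0005]
(-247, 0, 0.062) [ 0.64  -0.166  0.062] -> [ 0.0294 -0.0009  0.0005]
(-235, 0, 0.062) [ 0.636 -0.155  0.062] -> [ 0.0414 -0.0009  0.0005]
(-91, 0, 0.062) [ 0.585 -0.02   0.062] -> [0.1854 0.0002 0.0003]
```

```bash
python3 -m inch '[[[0.008,-0.001,0],[0,0,0]],[[0.016,-0.001,0],[0,0,0]],[[0.022,-0.001,0],[0,0,0]],[[0.026,-0.001,0],[0,0,0]],[[0.03,-0.001,0],[0,0,0]]]'
python3 -m inch '[[[0.006,0,0],[0,0,0]],[[0.012,0,0],[0,0,0]],[[0.018,0,0],[0,0,0]],[[0.024,0,0],[0,0,0]],[[0.03,0,0],[0,0,0]]]'
python3 -m inch '[[[0.006,0,0],[0,0,0]],[[0.012,0,0],[0,0,0]],[[0.018,0,0],[0,0,0]],[[0.024,0,0],[0,0,0]],[[0.03,0,0],[0,0,0]]]'
python3 -c "
from h import *
go([(-91,0,.062)]);snap('side','s3.png',(245,170,415,300),4.5)"
```

```text
time: 5.97
position: [0.6386, -0.1651, 0.0613]
orientation: [0.566, 0.825, 0.0, 0.0]
force: [-0.7, 0.5, 0.5]
finger_gap: 0.0
time: 6.38
position: [0.6279, -0.1373, 0.0609]
orientation: [0.566, 0.824, 0.0, 0.0]
force: [0.7, -2.8, 2.6]
finger_gap: 0.0003
time: 6.8
position: [0.6169, -0.1092, 0.0608]
orientation: [0.566, 0.824, 0.0, -0.0]
force: [1.5, -3.5, 2.6]
finger_gap: 0.0005
now [-185.7    1.5] [ 0.6169 -0.1092  0.0608] F [ 1.5 -3.5  2.6] t 6.8
(-91, 0, 0.062) [ 0.585 -0.02   0.062] -> [ 0.0947  0.0021 -0.0012]
```

View pics/s3.png

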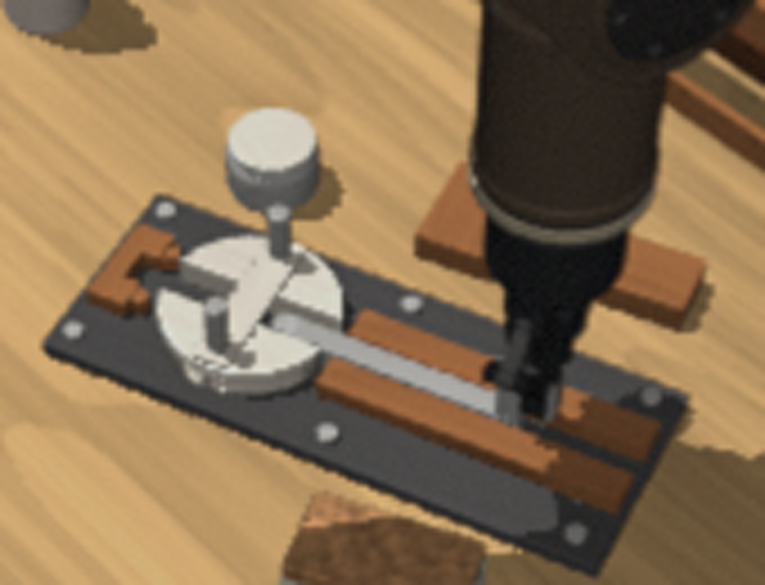

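The bar's nose is in the slot at about (285,322), reaching the strap, and the pushing force is about 4 N. I'll keep pushing.

```bash
python3 -m inch '[[[0.006,0.001,0],[0,0,0]],[[0.012,0.002,0],[0,0,0]],[[0.018,0.002,0],[0,0,0]],[[0.024,0.002,0],[0,0,0]],[[0.03,0.002,0],[0,0,0]]]'
python3 -m inch '[[[0.006,0,0],[0,0,0]],[[0.012,0,0],[0,0,0]],[[0.018,0,0],[0,0,0]],[[0.024,0,0],[0,0,0]],[[0.03,0,0],[0,0,0]]]'
python3 -m inch '[[[0.005,0,0],[0,0,0]],[[0.01,0,0],[0,0,0]],[[0.015,0,0],[0,0,0]],[[0.02,0,0],[0,0,0]],[[0.024,0,0],[0,0,0]]]'
python3 -c "
from h import *
go([(-91,0,.062)])"
```

```text
time: 7.27
position: [0.6078, -0.0804, 0.0607]
orientation: [0.566, 0.824, -0.0, -0.0]
force: [0.7, -1.1, -1.0]
finger_gap: 0.0001
time: 7.68
position: [0.5972, -0.0525, 0.0608]
orientation: [0.566, 0.824, -0.0, -0.0]
force: [0.4, -1.5, -0.8]
finger_gap: 0.0
time: 8.1
position: [0.5886, -0.0302, 0.0608]
orientation: [0.566, 0.824, -0.0, -0.0]
force: [0.2, -1.3, -1.0]
finger_gap: -0.0002
now [-1.018e+02  1.000e-01] [ 0.5886 -0.0302  0.0608] F [ 0.2 -1.3 -1. ] t 8.1
(-91, 0, 0.062) [ 0.585 -0.02   0.062] -> [ 0.0108  0.0001 -0.0012]
```

Now the final approach in 2 mm rows, watching the force for contact with the end wall.

```bash
python3 -m inch '[[[0.002,0,0],[0,0,0]],[[0.004,0,0],[0,0,0]],[[0.006,0,0],[0,0,0]],[[0.008,0,0],[0,0,0]],[[0.008,0,0],[0,0,0]]]'
python3 -m inch '[[[0.001,0,0],[0,0,0]],[[0.002,0,0],[0,0,0]],[[0.003,0,0],[0,0,0]],[[0.003,0,0],[0,0,0]]]'
python3 -c "
from h import *
go([(-91,0,.062)])"
```

```text
time: 8.52
position: [0.5858, -0.023, 0.0608]
orientation: [0.566, 0.824, -0.0, -0.0]
force: [0.0, -1.0, -0.0]
finger_gap: -0.0001
time: 8.85
position: [0.5848, -0.0203, 0.0608]
orientation: [0.566, 0.824, 0.0, -0.0]
force: [-0.0, 0.6, 0.3]
finger_gap: -0.0003
now [-91.2   0.1] [ 0.5848 -0.0203  0.0608] F [-0.   0.6  0.3] t 8.85
(-91, 0, 0.062) [ 0.585 -0.02   0.062] -> [ 0.0002  0.0001 -0.0012]
```

```bash
python3 -m inch '[[[0.001,0,0],[0,0,0]],[[0.002,0,0],[0,0,0]],[[0.002,0,0],[0,0,0]]]'
python3 -m inch '[[[0.001,0,0],[0,0,0]],[[0.002,0,0],[0,0,0]],[[0.002,0,0],[0,0,0]]]'
python3 -c "
from h import *
go([(-91,0,.062)]);snap('side','s4.png',(245,170,415,300),4.5)"
```

```text
time: 9.1
position: [0.5841, -0.0184, 0.0608]
orientation: [0.566, 0.824, 0.0, 0.0]
force: [0.8, -0.4, -0.2]
finger_gap: 0.0001
time: 9.35
position: [0.5846, -0.0174, 0.0612]
orientation: [0.566, 0.825, 0.0, 0.001]
force: [4.1, -10.6, 1.6]
finger_gap: -0.0002
now [-88.4  -0.7] [ 0.5846 -0.0174  0.0612] F [  4.1 -10.6   1.6] t 9.35
(-91, 0, 0.062) [ 0.585 -0.02   0.062] -> [-0.0026 -0.0007 -0.0008]
```

View pics/s4.png

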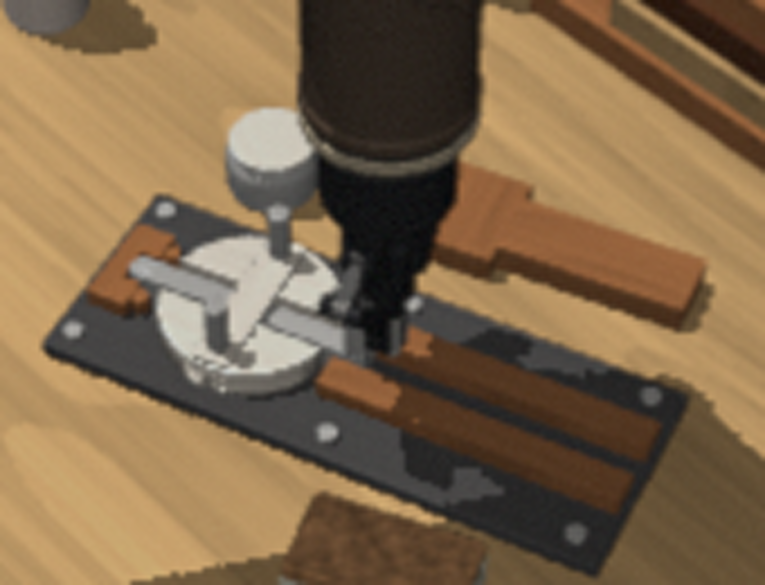

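The bar passes under the strap and its nose is at (135,265) in the keeper. Force has risen to 11 N, which suggests the end wall. I'll push 1 mm more to confirm, then back off straight behind, rise and move clear.

```bash
python3 -m inch '[[[0.001,0,0],[0,0,0]],[[0.001,0,0],[0,0,0]],[[0.001,0,0],[0,0,0]]]'
python3 -m inch '[[[-0.008,0,0],[0,0,0]],[[-0.02,0,0],[0,0,0]],[[-0.03,0,0],[0,0,0]],[[-0.03,0,-0.03],[0,0,0]],[[-0.03,0,-0.07],[0,0,0]]]'
python3 -m inch '[[[-0.035,0,-0.02],[0,0,0]],[[-0.07,0,-0.04],[0,0,0]],[[-0.105,0,-0.06],[0,0,0]],[[-0.14,0,-0.06],[0,0,0]],[[-0.175,0,-0.06],[0,0,0]]]'
python3 -m inch '[[[-0.03,0,0],[0,0,0]],[[-0.06,0,0],[0,0,0]],[[-0.06,0,0],[0,0,0]]]'
python3 -c "
from h import *
go([(-91,0,.062)]);snap('top','t5.png',(225,165,415,290),4.2);snap('side','s5.png')"
```

```text
time: 9.65
position: [0.5847, -0.0172, 0.0614]
orientation: [0.566, 0.825, 0.0, 0.002]
force: [4.6, -16.7, 1.1]
finger_gap: -0.0
time: 10.07
position: [0.592, -0.0447, 0.1286]
orientation: [0.566, 0.824, -0.001, -0.003]
force: [0.3, 0.2, -1.0]
finger_gap: 0.0001
time: 10.48
position: [0.6578, -0.2097, 0.1926]
orientation: [0.566, 0.824, 0.0, 0.001]
force: [1.0, 0.4, -1.2]
finger_gap: 0.0001
time: 10.73
position: [0.6795, -0.2691, 0.1905]
orientation: [0.567, 0.824, -0.0, 0.001]
force: [-0.7, -0.3, 1.1]
finger_gap: -0.0001
now [-357.4   -0.5] [ 0.6795 -0.2691  0.1905] F [-0.7 -0.3  1.1] t 10.7333
(-91, 0, 0.062) [ 0.585 -0.02   0.062] -> [0.2666 0.0003 0.128 ]
```

View pics/t5.png

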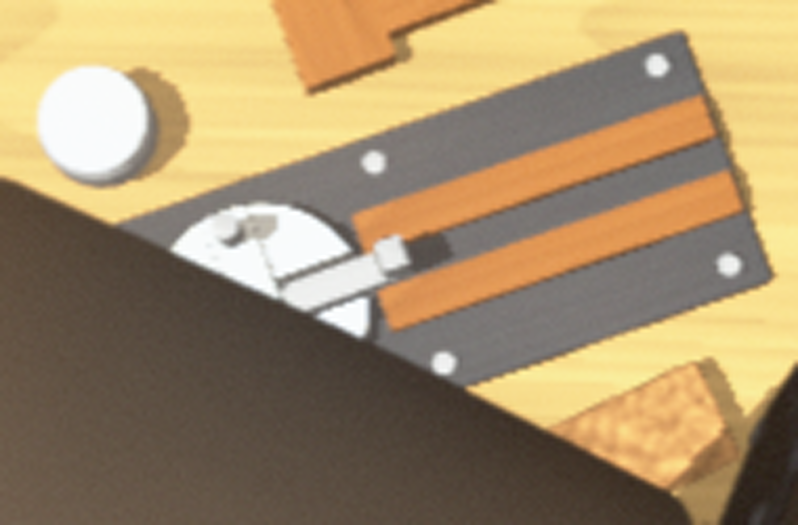

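View pics/s5.png

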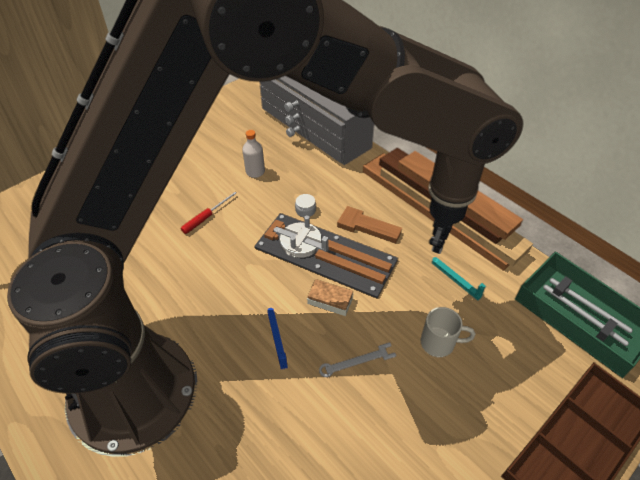

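Lug top is at crop (390,251), the disc is aligned, and the bystanders haven't moved. I'll check the lug position and hand in.

```bash
python3 -c "
from h import *
p=px2w('top',390.5/4.2-.5+225,251.5/4.2-.5+165,.062);print(jig(p), 'expect about -72,0')
print(np.abs(env.get_state()['qvel']).max());print(env.close_job())"
```

```text
[-70.5  -2.6] expect about -72,0
0.0358811817936551
the job is handed in; nothing more can be done
None
```

The jig's swivel is locked and the job is handed in, at about 11 s of the 58 s allowed. I pushed the disc round by one stud until its slot lined up with the bar. Then I pushed the bar by its lug, under the strap and into the keeper, until it stopped, and backed the gripper clear.

**Disc:** before the bar went in, the slot measured within about 1° of the bar.

**Bar home:** a last 1 mm push moved the bar only about 0.2 mm while the force rose from 11 to 17 N, so it was against the end wall. In the last top picture the lug's centre is at jig x ≈ -70.5 mm, against about -72 expected. It also reads 2.6 mm to the side, more than the 2 mm calibration accuracy. I put that down to reading the picture, since the channel leaves the bar only about 1.5 mm of play each side.

**Bystanders:** the sanding block, offcut, tin, mug and the rest look unmoved in the final pictures. The arm hid the keeper end in the last top view. I saw the nose in the keeper in the side views, one of them taken after backing off.

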